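# Hang the full label roll on the swing-out hooks

## Task

Swing both folded hooks of the label-roll hanger fully out, then push the loose spindle through the core of the full wide label roll standing in the tray, lift the roll out on the spindle and hang the spindle across the two hooks, so that the roll hangs free between them. Let go and leave it at rest, and leave the other two rolls, the torch and the clamp meter where they are.

Things in the scene. Friction and masses are not known exactly. Their poses are not given: they have to be found in the camera images.
- hanger: Label-roll hanger, fixed, left or right of the robot: upright white steel plate 270 wide, 4 thick, 98 high, two steel hooks hinged on its front. Origin on the bench under the middle between the two seats of the swung-out hooks (the hung rod's axis belongs 86 mm above it). Local y along the plate and the hung rod, -x the way the swung-out hooks point, z up. Plate's face at x +73, foot behind it to x +117 mm.
- hook_left (a joint): Angle of the left hook about its upright pin at the hanger's local x +53, y +45 mm. 0: folded flat along the plate, pointing to local +y, away from the other hook; it turns towards local -x and is fully out, square to the plate, at its stop at 1.571 rad. Light friction (0.6 N at the post): stays where left.
- hook_right (a joint): The right hook, mirrored: pin at the hanger's local x +53, y -45 mm; at 0 it points to local -y, at its stop, 1.571 rad, to local -x. Swung out, the bars of the two hooks are 82 mm apart inside and 98 mm over their outer sides.
- hook_left_post (a point): On the left hook's upright round end post, diameter 10 mm, 70 mm from the pin: half-way up its free part, 100 mm above the bench. It stands free from 80 mm (top of the hook's bar) to 120 mm above the bench and can be pinched from above. Local axes turn with the hook: at joint 0 they are the hanger's.
- hook_right_post (a point): The same point on the right hook's end post.
- hook_left_seat (a point): Where the axis of the rod belongs on the left hook: 53 mm from the pin, 86 mm above the bench. The hook is a flat level bar 8 wide and 10 thick, its top 80 mm above the bench; the rod lies on it in a 24 mm gap between the end post and a stop 10 mm high (35 to 41 mm from the pin).
- hook_right_seat (a point): The same point on the right hook.
- spindle_grip (a point): Centre of the loose spindle's grip, on its axis, 10 mm up as it lies. Aluminium, 100 g: square grip 20 x 20 mm, 70 long (35 each way from here), then from +35 mm a round rod, diameter 12, to a rounded nose at +179 mm. Local x: along the axis from grip to nose; z up as it lies. It lies flat on the grip, rod level and clear of the bench. The grip cannot enter the roll's core.
- spindle_mid (a point): Point on the axis of the spindle's rod, 99 mm from spindle_grip towards the nose. When hung it belongs midway between the two hooks (grip to either side, outside the hooks), with the roll about this point. Same axes as spindle_grip.
- roll_center (a point): Centre of the full wide label roll, the one to hang: diameter 80, width 50 mm, about 220 g, with a round core hole 26 mm wide, open at both ends. It stands on edge in the tray, its hole level along its local y; the centre is 39 mm above the tray's inner floor.
- tray: Fixed grey tray, 262 long (local x), 62 wide (local y), 22 high, walls and floor 4 mm; origin at the centre of its underside. Two dividers make three places, centred at local x -86, 0 and +86 mm, one roll on edge in each, holes along local y, 6 mm between full rolls. Which roll is in which place varies; left or right of the robot, opposite the hanger.
- narrow_center (a point): Centre of the narrow full roll, bystander: diameter 80, only 30 mm wide, in the tray.
- used_center (a point): Centre of the part-used roll, bystander: diameter 56, 50 mm wide, in the tray.
- torch_center (a point): Middle of a black torch standing upright on its lens on the bench in front of the hanger, 100 to 125 mm from its seat line: diameter 42 at the lens, 150 mm high. Bystander.
- meter_center (a point): Middle of the body of a black and orange clamp meter lying on the bench: 52 x 110 x 28 mm, its jaw reaching 50 mm farther along local +y. Bystander.
There are look-alikes about, which are no part of the job. Leave any green or purple look-alike of the part that bears roll_center alone.

How it is judged (in metres and radians):
On the way, in this order (a step that is already met when the one before it is completed fails the run):
1. both hooks are swung out (value of joint each of hook_left, hook_right above 1.42 rad), for 0.1 s.
2. the full wide roll is lifted out of the tray on the spindle (y of roll_center in the frame of spindle_mid between -0.011 and 0.011 m and z of roll_center in the frame of spindle_mid between -0.011 and 0.011 m and angle between the y axis of roll_center and the x axis of spindle_mid, either way round below 0.25 rad and x of roll_center in the frame of spindle_mid between -0.05 and 0.05 m and height (world z) of roll_center above 0.092 m and horizontal distance between roll_center and hanger above 0.1 m), for 0.2 s.
At the end, for the whole second after the job is handed in: Both hooks out (within 0.15 rad of the stop); the rod level in the gaps of both, either way round, its axis 86 mm up within 7 mm, spindle_mid within 28 mm of the middle between the hooks; the full wide roll hanging on the rod within 20 mm of that middle; spindle and roll released, at rest (all of step 1 and y of roll_center in the frame of spindle_mid between -0.011 and 0.011 m and z of roll_center in the frame of spindle_mid between -0.011 and 0.011 m and angle between the y axis of roll_center and the x axis of spindle_mid, either way round below 0.25 rad and x of spindle_mid in the frame of hanger between -0.014 and 0.014 m and y of spindle_mid in the frame of hanger between -0.028 and 0.028 m and z of spindle_mid in the frame of hanger between 0.079 and 0.093 m and angle between the x axis of spindle_mid and the y axis of hanger, either way round below 0.16 rad and angle between spindle_mid's own x axis and vertical between 1.49 and 1.65 rad and y of roll_center in the frame of hanger between -0.02 and 0.02 m and linear speed of each of spindle, roll below 0.03 m/s); the robot touches nothing.
It fails at once if the narrow roll is knocked or moved by more than 30 mm (distance of narrow_center from where it was at the start of the episode above 0.03 m).
It fails at once if the part-used roll is knocked or moved by more than 30 mm (distance of used_center from where it was at the start of the episode above 0.03 m).
It fails at once if the torch is knocked or moved by more than 30 mm (distance of torch_center from where it was at the start of the episode above 0.03 m).
It fails at once if the clamp meter is knocked or moved by more than 30 mm (distance of meter_center from where it was at the start of the episode above 0.03 m).
It also fails if it takes over 72 s, if anything falls off the work surface, if the arm or the gripper's body presses on something with over 40 N, if the wrist force passes 120 N, or if a joint passes its speed limit or range.

## Robot

A 6-joint arm with a two-finger parallel gripper is mounted at the origin on the work surface. World frame = base frame: x ahead of the robot, y to its left, z up, the work surface at z = 0. Lengths are in mm, angles in rad, forces in N, time in s.
With the tool pointing down it reaches from about 300 to 875 mm from the base axis. Payload 6.4 kg.
Tool frame: the origin (TCP) lies midway between the tips of the shut fingers; the grasp point (between the pads) lies 19 mm behind it; z points along the fingers, y is the line along which they close (so a half turn about z gives the same grasp; the last joint's range is limited). The gripper opens to 88 mm and grips with 3 to 60 N. Pads are 18 mm wide; open, the fingers measure 123 mm over their backs; the gripper's body (75 mm by 187 mm) begins 45 mm behind the grasp point.
Start: joints at [-1.51, 0.181, 1.607, -0, 1.354, -0.206], TCP at [151.612, -554.667, 238.714] pointing down, gripper open.
Joint ranges: [-2.99, 2.99], [-0.89, 2.07], [0.3, 2.58], [-1.14, 4.28], [0, 2.63], [-3.12, 3.12]. Speed limits (rad/s): [2.57, 2.57, 3.01, 3.14, 3.14, 3.14].

## Interface

Orientations are given as a 3x3 rotation matrix whose columns are the frame's x, y, z axes.
In Python, from cell import env gives the robot as it stands.
- The arm moves only by the tool play_rows, never from a script. Its argument "commands" is text: rows parted by semicolons, each of 5 numbers parted by spaces: the gripper's target within -1 to 1 (shut at 1, half-way at 0, fully open at -1), then the shift along the world's x, y, z in cm, then the turn about the world's z in degrees. A call has 1 to 12 rows; each row shifts and turns the commanded pose from where the row before left it; what a row does not reach is not made up. A row lasts 1/10 s, in which the tool goes at most 50 mm and 8.59 degrees, less where a joint would pass 70% of its speed; a pose out of reach is approached as far as the arm can. A call with a gripper value outside its range is refused whole. The fingers move at their own pace and stop on an object; "newtons" is the grip in N (left out, the last holds). Time passes only in rows, so rows that do not move let the fingers close. It gives the time, the measured TCP pose, the force, the opening and the grip force at its end, in the units of the state.
- env.observe(): the state, without advancing time (a new reading comes with each control period).
- env.capture(name): name is "scene" or "top"; returns a dict with "image" (384x512x3 uint8, red, green, blue), "vfov" (degrees; the focal length in pixels is half the picture's height over the tangent of half this angle, whatever the lens; pixels are square), "cx", "cy" (the principal point, pixels), "R" (3x3) and "t" (3): a world point X has camera coordinates R X + t. Camera axes: x right, y down, z forward; pixel columns grow to the right and rows downward; lengths in mm; the calibration is good to about 2 mm. A picture is of the moment at which its call begins. There is no depth.
- env.close_job(): hands the job in; it is judged then, once.
The state is a dict: "time_s": time; "q": joint angles; "joint_velocities": joint speeds; "effort": joint torques, N m; "tool_pos": TCP position; "tool_rot": TCP orientation; "ft_force": force on the tool from outside, world axes, zero at the start; "wrist_torque": the same for the moment, N m; "opening": finger opening in mm; "gripper_force": force on a finger pad.
Only numpy, scipy, OpenCV 4.12 (cv2) and the standard library are available. Lean on these libraries where they do the work, as an engineer would, in place of code of your own. Each camera call takes 0.05 s, during which the arm holds its last target. There are 200 camera calls.

## Working session

There is one attempt and no reset: what is moved stays moved. The work goes in short steps, Python scripts to look and compute and a tool call to move; the robot and the scene stay as the last step left them, time stands still between calls to the robot, and variables do not carry over. Pictures are saved under pics/ and viewed, at most 10 in all, crops included, and the job is handed in when it is done.

Besides the shell and the picture viewer there is one more tool, called after "Request:" as a command line: name --argument value ..., lists and objects as JSON in quotes. play_rows: Moves the arm, as the interface text tells. Its arguments: {"type":"object","properties":{"commands":{"type":"string"},"newtons":{"type":"number"}},"required":["commands"]}

```bash
mkdir -p pics; cat > h.py <<'E'
import numpy as np,cv2
from cell import env
def cap(n,f=None):
    c=env.capture(n)
    if f: cv2.imwrite('pics/'+f,cv2.resize(c['image'][:,:,::-1],(800,600),interpolation=cv2.INTER_CUBIC))
    return c
def foc(c): return c['image'].shape[0]/2/np.tan(np.radians(c['vfov'])/2)
def ray(c,u,v):
    f=foc(c);R=np.array(c['R']);t=np.array(c['t'])
    return -R.T@t, R.T@np.array([(u-c['cx'])/f,(v-c['cy'])/f,1])
def pl(c,u,v,z):
    o,d=ray(c,u,v); return o+d*(z-o[2])/d[2]
def pr(c,X):
    p=np.array(c['R'])@np.array(X)+np.array(c['t']); return foc(c)*p[:2]/p[2]+[c['cx'],c['cy']]
E
python3 - <<'E'
from h import *
for n in('scene','top'):
    c=cap(n,n+'1.png'); print(n,foc(c),c['cx'],c['cy'],ray(c,256,192))
print(env.observe())
E
```

```text
scene 374.9639185911599 248.48887030902526 192.26870706065694 (array([1152.57747239,  282.15188038,  869.69988444]), array([-0.6445267 , -0.23033024, -0.7293388 ]))
top 432.06057997211644 257.58916202656314 191.61653341835802 (array([ 413.2675254 ,    6.61209362, 1372.10881436]), array([ 0.07395079,  0.00577291, -0.99725236]))
{'time_s': 0.1, 'q': array([-1.51028979e+00,  1.81426920e-01,  1.60788865e+00,  1.88376024e-06,
        1.35380451e+00, -2.06332035e-01]), 'joint_velocities': array([-0.00032064, -0.00215598, -0.00120853, -0.00027491, -0.00054484,
        0.00064938]), 'effort': array([ 3.90932373e-04, -4.34823525e+01, -3.42692935e+01,  7.03875208e-02,
        3.40534514e-02, -3.71986005e-05]), 'tool_pos': array([ 151.58828271, -554.16760304,  237.93198661]), 'tool_rot': array([[ 9.64609452e-01,  2.63682760e-01, -9.05269189e-05],
       [ 2.63682587e-01, -9.64608298e-01,  1.52474632e-03],
       [ 3.14726301e-04, -1.49465509e-03, -9.99998833e-01]]), 'ft_force': array([ 0.15302222,  0.29908951, -0.07772736]), 'wrist_torque': array([ 0.03137722, -0.0388968 , -0.00550594]), 'gripper_force': 0.0, 'opening': 88.33903749098884}
```

View pics/scene1.png

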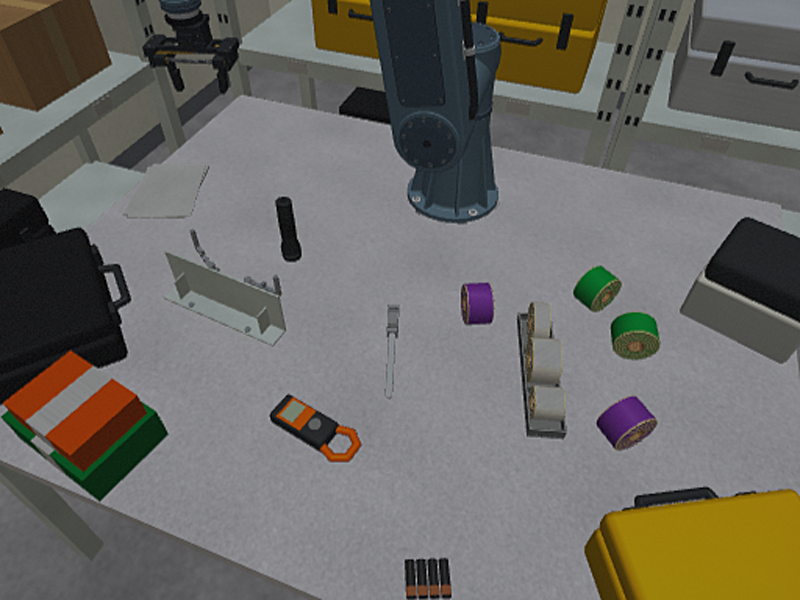

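View pics/top1.png

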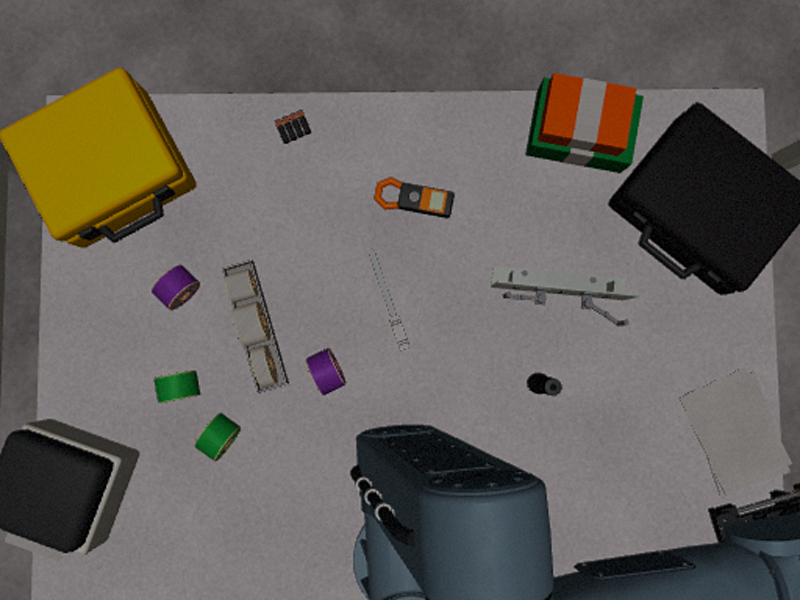

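The scene shows the hanger on the right (-y) with its hooks towards the robot. The torch is in front of it. The spindle lies in the middle at top (390,300), nose away from the robot. The tray is on the left (top (255,325)), with the full wide roll apparently in the middle place. Next I'll zoom in.

```bash
python3 - <<'E'
from h import *
t=cap('top');s=cap('scene')
cv2.imwrite('pics/t0.png',t['image'][:,:,::-1]);cv2.imwrite('pics/s0.png',s['image'][:,:,::-1])
def cr(c,x,y): return cv2.resize(c['image'][y:y+96,x:x+130,::-1],(390,288),interpolation=cv2.INTER_CUBIC)
a=np.vstack([np.hstack([cr(t,138,160),cr(t,305,160)]),np.hstack([cr(s,315,185),cr(s,90,135)])])
cv2.imwrite('pics/z1.png',a)
E
```

```text
(no output)
```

View pics/z1.png

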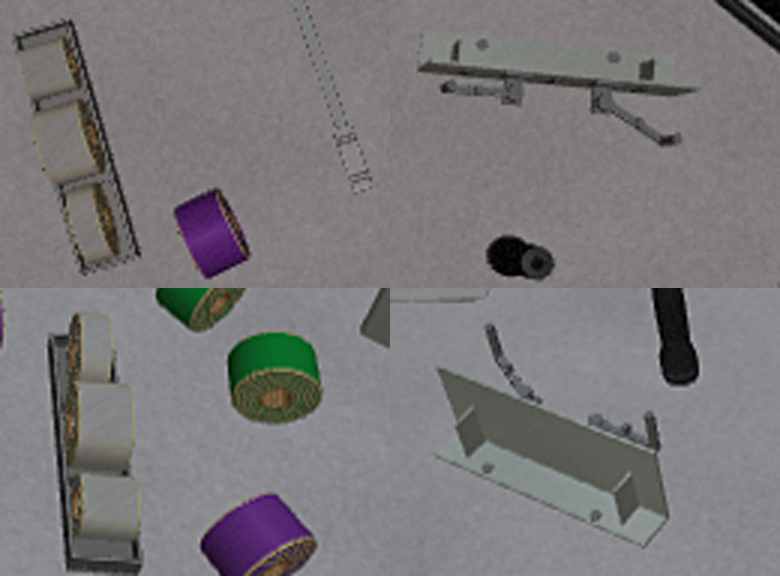

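```bash
python3 - <<'E'
from h import *
t=cv2.imread('pics/t0.png');s=cv2.imread('pics/s0.png')
def cr(c,x,y,w,h,k): return cv2.convertScaleAbs(cv2.resize(c[y:y+h,x:x+w],(w*k,h*k),interpolation=cv2.INTER_NEAREST),alpha=1.6)
a=np.zeros((600,800,3),np.uint8)
a[:300,:600]=cr(t,310,165,100,50,6)
a[:480,600:]=cr(t,230,155,33,80,6)[:,:198].repeat(1,1) if False else np.pad(cr(t,230,155,33,80,6),((0,0),(0,2),(0,0)))
a[300:600,:300]=cr(s,100,142,75,75,4)
a[300:600,300:600]=cr(t,140,165,50,50,6)
cv2.imwrite('pics/z2.png',a)
E
```

```text
(no output)
```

View pics/z2.png

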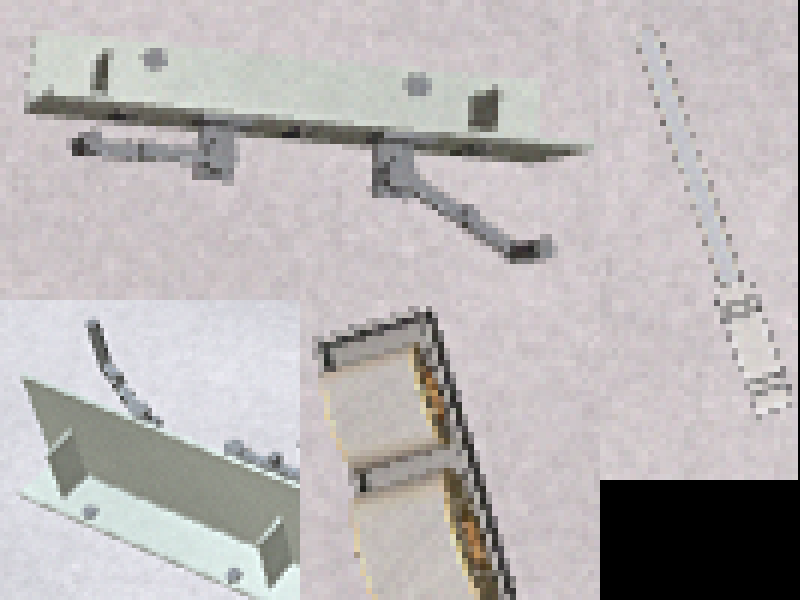

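```bash
cat > m.py <<'E'
from h import *
t=cap('top');s=cap('scene')
H=lambda x,y,z:pl(t,310+x/6-.4,165+y/6-.4,z)
S=lambda x,y,z:pl(t,230+(x-600)/6-.4,155+y/6-.4,z)
T=lambda x,y,z:pl(t,140+(x-300)/6-.4,165+(y-300)/6-.4,z)
Z=lambda x,y,z:pl(t,138+x/3-.3,160+y/3-.3,z)
np.set_printoptions(precision=1,suppress=True)
p,q=H(28,110,98),H(592,149,98);print('plate',p,q,np.linalg.norm(p-q),np.degrees(np.arctan2(*(p-q)[:2])))
p,q=H(32,38,4),H(540,80,4);print('footback',p,q,np.linalg.norm(p-q),np.degrees(np.arctan2(*(p-q)[:2])))
print('pins',H(217,150,90),H(393,168,90))
print('posts L',H(97,146,120),'R',H(545,247,120))
n,g=S(647,30,10),S(775,406,15);print('spindle',n,g,np.linalg.norm((n-g)[:2]),np.degrees(np.arctan2(*(n-g)[1::-1])))
a=[T(318,345,22),T(432,310,22),Z(138,257,22),Z(83,272,22)];print('tray',*a)
print([np.linalg.norm(a[i]-a[i-1]) for i in range(4)],np.mean(a,0))
d=a[0]+a[1]-a[2]-a[3];print(np.degrees(np.arctan2(d[1],d[0])))
print('torch',pl(t,557/1.5625,384/1.5625,150),pl(t,537/1.5625,383/1.5625,0))
print('purple',pl(t,325/1.5625,370/1.5625,25))
print('meter',pl(t,427/1.5625,200/1.5625,14))
E
python3 m.py
```

```text
plate [ 533.  -158.8   98. ] [ 511.1 -436.1   98. ] 278.19608174680457 4.525080320656707
footback [ 580.2 -173.8    4. ] [ 555.2 -442.5    4. ] 269.8581421616324 5.314851179474728
pins [ 513.  -253.1   90. ] [ 503.2 -340.    90. ]
posts L [ 513.1 -189.   120. ] R [ 462.2 -404.1  120. ]
spindle [618.1  72.6  10. ] [418.7   6.7  15. ] 210.01546433072366 18.29828150214501
tray [579.6 370.7  22. ] [597.5 311.   22. ] [349.3 240.5  22. ] [334.4 297.4  22. ]
[np.float64(255.87828706199417), np.float64(62.314516941073556), np.float64(257.9844523875209), np.float64(58.7929649593616)] [465.2 304.9  22. ]
16.251484025145785
torch [ 349.8 -267.1  150. ] [ 344.4 -260.4    0. ]
purple [375.2 164.6  25. ]
meter [718.  -42.4  14. ]
```

Request:
play_rows --commands "-0.5 3 3 0 -2;-0.5 3 3 0 -2;-0.5 3 3 0 -2;-0.5 3 3 0 -2;-0.5 3 3 0 -2;-0.5 3 3 0 -2;-0.5 3 3 0 -2;-0.5 3 3 0 -2;-0.5 3 3 -1 -2;-0.5 3 3 -1 -2;-0.5 3 3 -1 0;-0.5 3.2 3.6 -1 0" --newtons 20

```text
time_s: 1.5
tool_pos: [514.7, -187.7, 198.5]
tool_rot: [[0.997, -0.083, 0.0], [-0.083, -0.997, -0.001], [0.001, 0.001, -1.0]]
ft_force: [0.4, -1.0, 0.6]
opening: 66.3
gripper_force: 0.0
```

Request:
play_rows --commands "-0.5 0 0 0 0;-0.5 0 0 0 0"

```text
time_s: 1.7
tool_pos: [513.8, -187.6, 198.2]
tool_rot: [[0.997, -0.079, -0.001], [-0.079, -0.997, 0.0], [-0.001, -0.0, -1.0]]
ft_force: [-0.3, -1.2, -0.2]
opening: 66.1
gripper_force: 0.0
```

Request:
play_rows --commands "-0.5 0 0 -4 0;-0.5 0 0 -3.5 0;-0.5 0 0 -2 0;0.6 0 0 0 0;1 0 0 0 0;1 0 0 0 0;1 0 0 0 0;1 0 0 0 0;1 0 0 0 0;1 0 0 0 0" --newtons 20

```text
time_s: 2.7
tool_pos: [513.8, -188.7, 104.0]
tool_rot: [[0.997, -0.082, 0.0], [-0.082, -0.997, -0.0], [0.0, 0.0, -1.0]]
ft_force: [-0.6, -0.4, -0.6]
opening: 12.6
gripper_force: 0.0
```

Request:
play_rows --commands "1 0 0 0 0;1 0 0 0 0;1 0 0 0 0"

```text
time_s: 3.0
tool_pos: [513.8, -189.6, 104.0]
tool_rot: [[0.997, -0.082, 0.001], [-0.082, -0.997, -0.002], [0.001, 0.002, -1.0]]
ft_force: [-2.0, -5.1, 0.2]
opening: 9.2
gripper_force: 20.0
```

Request:
play_rows --commands "1 -0.9 0 0 0;1 -0.93 -0.08 0 0;1 -0.87 -0.27 0 0;1 -0.87 -0.28 0 0;1 -0.77 -0.49 0 0;1 -0.77 -0.49 0 0;1 -1.23 -1.34 0 0;1 -0.85 -1.62 0 0;1 -0.39 -1.79 0 0;1 0 -0.4 0 0;1 0 0 0 0"

```text
time_s: 4.1
tool_pos: [435.1, -252.1, 103.3]
tool_rot: [[0.997, -0.083, -0.006], [-0.083, -0.996, 0.01], [-0.007, -0.01, -1.0]]
ft_force: [-6.0, 17.1, 17.6]
opening: 9.1
gripper_force: 20.0
```

Request:
play_rows --commands "1 0 0.3 0 0;0.4 0 0 0 0;-0.3 0 0 0 0;-0.3 0 0 0 0;-0.3 0 0 3 0;-0.3 0 -2 2 0;-0.3 0.6 -4 0 0;-0.3 0.6 -4 0 0;-0.3 0.6 -4 0 0;-0.3 0.8 -1.5 0 0;-0.3 0 0 0 0;-0.3 0 0 0 0"

```text
time_s: 5.3
tool_pos: [463.3, -407.7, 152.9]
tool_rot: [[0.997, -0.083, -0.001], [-0.083, -0.997, 0.002], [-0.001, -0.002, -1.0]]
ft_force: [-0.4, 0.4, 0.4]
opening: 57.1
gripper_force: 0.0
```

```bash
python3 - <<'E'
from h import *
t=cap('top');s=cap('scene')
def cr(c,x,y,w,h,k): return cv2.convertScaleAbs(cv2.resize(c['image'][y:y+h,x:x+w,::-1],(w*k,h*k),interpolation=cv2.INTER_NEAREST),alpha=1.6)
cv2.imwrite('pics/z3.png',np.hstack([cr(t,310,165,80,70,5),cr(s,95,110,80,70,5)]))
print(env.observe()['tool_pos'])
E
```

```text
[ 463.44784333 -406.92229462  153.25895619]
```

View pics/z3.png

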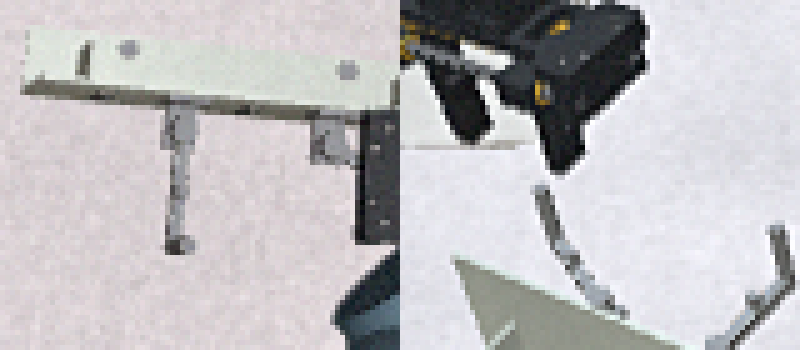

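The left hook is out, with its post at z3 (180,245). The right hook is still at about 35° and the gripper is over its post.

Request:
play_rows --commands "-0.3 0 0.3 -2 0;-0.3 0 0 -2 0;-0.3 0 0 -0.9 0;0.6 0 0 0 0;1 0 0 0 0;1 0 0 0 0;1 0 0 0 0;1 0 0 0 0;1 0 0 0 0;1 0 0 0 0;1 0 0 0 0;1 0 0 0 0"

```text
time_s: 6.6
tool_pos: [463.4, -406.8, 105.2]
tool_rot: [[0.997, -0.083, -0.0], [-0.083, -0.997, -0.003], [0.0, 0.003, -1.0]]
ft_force: [-1.9, -5.4, 0.2]
opening: 9.1
gripper_force: 20.0
```

Request:
play_rows --commands "1 -0.75 0.57 0 0;1 -0.75 0.57 0 0;1 -0.55 0.7 0 0;1 -0.56 0.75 0 0;1 -0.7 1.69 0 0;1 -0.21 1.2 0 0;1 0 1.22 0 0;1 0 0.5 0 0;1 0 0 0 0"

```text
time_s: 7.5
tool_pos: [428.7, -340.5, 105.7]
tool_rot: [[0.997, -0.081, 0.002], [-0.081, -0.997, -0.016], [0.003, 0.016, -1.0]]
ft_force: [-0.7, -31.7, -15.7]
opening: 8.9
gripper_force: 20.0
```

Request:
play_rows --commands "1 0 -0.4 0 0;0.4 0 0 0 0;-0.3 0 0 0 0;-0.3 0 0 0 0;-0.3 0 0 3 0;-0.3 0 0 3.5 0;-0.3 0.4 4.5 0 3;-0.3 0.4 4.5 0 4;-0.3 0.4 4.5 0 4;-0.3 0.4 4.5 0 4;-0.3 0.5 4.5 0 4;-0.3 0.5 4.5 0 4"

```text
time_s: 8.7
tool_pos: [453.8, -64.7, 169.6]
tool_rot: [[0.948, 0.317, -0.001], [0.317, -0.948, 0.001], [-0.001, -0.001, -1.0]]
ft_force: [1.3, 0.6, 0.3]
opening: 57.3
gripper_force: 0.0
```

Request:
play_rows --commands "-0.3 0.5 4.5 -1 0;-0.3 0.5 4.7 -2 0;-0.3 0.4 0 -2 0;-0.3 0 0 0 0;-0.3 0 0 0 0"

```text
time_s: 9.2
tool_pos: [467.8, 23.8, 120.1]
tool_rot: [[0.949, 0.314, -0.002], [0.314, -0.949, 0.0], [-0.002, -0.001, -1.0]]
ft_force: [0.3, -0.3, -0.6]
opening: 57.5
gripper_force: 0.0
```

```bash
python3 - <<'E'
from h import *
t=cap('top');s=cap('scene')
o=env.observe();print(o['tool_pos'],o['tool_rot'][:,0])
def cr(c,x,y,w,h,k): return cv2.convertScaleAbs(cv2.resize(c['image'][y:y+h,x:x+w,::-1],(w*k,h*k),interpolation=cv2.INTER_NEAREST),alpha=1.6)
cv2.imwrite('pics/z4.png',np.hstack([cr(t,310,165,80,100,5),cr(s,210,165,80,100,5)]))
E
```

```text
[468.86320125  22.79207907 121.14164284] [9.49839695e-01 3.12736200e-01 7.89592617e-04]
```

View pics/z4.png

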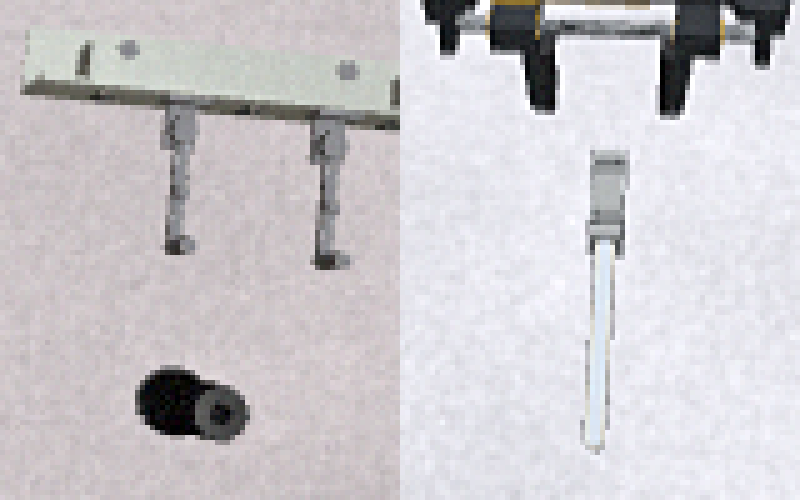

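Both hooks are out and square, and the torch is undisturbed. The scene view shows the spindle's grip from (609,152) to (605,225) and its nose at (594,450). I'll cross-check it.

```bash
python3 - <<'E'
from h import *
np.set_printoptions(precision=1,suppress=True)
s=cap('scene')
P=lambda x,y,z:pl(s,210+(x-400)/5-.4,165+y/5-.4,z)
a,b,n=P(609,153,20),P(605,224,20),P(594,449,9)
print(a,b,n,np.linalg.norm((a-b)[:2]),np.linalg.norm((n-a)[:2]),np.degrees(np.arctan2(*(n-a)[1::-1])))
E
```

```text
[419.5   5.3  20. ] [474.1  23.7  20. ] [617.6  72.8   9. ] 57.574280869518816 209.29654358054907 18.788829425078518
```

Request:
play_rows --commands "-0.3 0 0 -4 0;-0.3 0 0 -4 0;-0.3 0 0 -2.5 0;-0.3 0 0 -1.2 0;-0.3 0 0 0 0" --newtons 60

```text
time_s: 9.85
tool_pos: [467.8, 23.0, 2.6]
tool_rot: [[0.95, 0.312, -0.002], [0.312, -0.95, 0.0], [-0.002, -0.001, -1.0]]
ft_force: [0.1, 0.2, 0.2]
opening: 57.2
gripper_force: 0.0
```

Request:
play_rows --commands "0.5 0 0 0 0;1 0 0 0 0;1 0 0 0 0;1 0 0 0 0;1 0 0 0 0;1 0 0 0 0;1 0 0 0 0;1 0 0 0 0;1 0 0 0 0"

```text
time_s: 10.75
tool_pos: [468.9, 23.5, 3.8]
tool_rot: [[0.949, 0.314, 0.001], [0.314, -0.949, -0.0], [0.001, 0.0, -1.0]]
ft_force: [-1.4, 0.5, 6.5]
opening: 19.5
gripper_force: 60.0
```

Request:
play_rows --commands "1 0 0 3 0;1 0.48 0.78 3 8;1 0.48 0.78 3 8;1 0.48 0.78 1 8;1 0.48 0.78 0 8;1 0.48 0.78 0 8;1 0.48 0.78 0 8;1 0.48 0.78 0 8;1 0.48 0.78 0 8;1 0.48 0.78 0 8;1 0.48 0.78 0 8;1 0.5 0.7 0 8"

```text
time_s: 11.95
tool_pos: [521.2, 109.0, 102.8]
tool_rot: [[-0.286, 0.958, -0.001], [0.958, 0.286, 0.0], [0.0, -0.001, -1.0]]
ft_force: [0.8, 0.8, -1.3]
opening: 19.3
gripper_force: 60.0
```

Request:
play_rows --commands "1 0 0 0 0;1 0 0 -3 0;1 0 0 -3 0;1 0 0 0 0;1 0 0 0 0"

```text
time_s: 12.45
tool_pos: [520.8, 108.3, 43.1]
tool_rot: [[-0.278, 0.96, -0.002], [0.96, 0.278, 0.0], [0.001, -0.002, -1.0]]
ft_force: [-0.3, 0.2, -0.7]
opening: 19.4
gripper_force: 60.0
```

```bash
python3 - <<'E'
from h import *
t=cap('top');s=cap('scene')
o=env.observe();print(o['tool_pos'],o['tool_rot'][:,0],o['opening'])
cv2.imwrite('pics/t5.png',t['image'][:,:,::-1]);cv2.imwrite('pics/s5.png',s['image'][:,:,::-1])
def cr(c,x,y,w,h,k): return cv2.convertScaleAbs(cv2.resize(c['image'][y:y+h,x:x+w,::-1],(w*k,h*k),interpolation=cv2.INTER_NEAREST),alpha=1.6)
cv2.imwrite('pics/z5.png',np.hstack([cr(t,140,165,80,100,5),cr(s,300,180,80,100,5)]))
E
```

```text
[522.51227062 108.3806745   44.66731242] [-2.79131278e-01  9.60252742e-01 -6.33580321e-04] 19.267778954456418
```

View pics/z5.png

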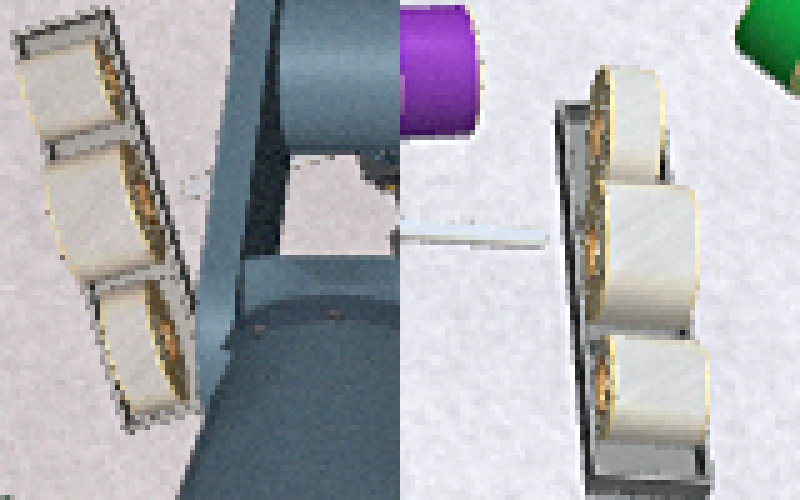

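```bash
python3 - <<'E'
from h import *
np.set_printoptions(precision=1,suppress=True)
t=cap('top');s=cap('scene')
P=lambda x,y,z:pl(t,140+x/5-.4,165+y/5-.4,z)
Q=lambda x,y,z:pl(s,300+(x-400)/5-.4,180+y/5-.4,z)
for p in [(46,170),(75,284),(123,146),(165,264)]: print(P(*p,43))
print('nose top',P(183,187,50.5),'nose scene',Q(547,237,50.5),'axis pt scene',Q(402,230,50.5))
c=np.array([465,305,43.]);u=np.array([-.28,.96,0]);w=np.array([.96,.28,0])
for n,cc,x0,y0,xo in(('top',t,140,165,0),('scene',s,300,180,400)):
  for k in (-1,1):
    for e in(-40,0,40): 
        p=pr(cc,c+u*25*k+w*e);print(n,k,e,(p+.4-[x0,y0])*5+[xo,0])
    p=pr(cc,c+u*25*k+[0,0,40]);print(n,k,'crown',(p+.4-[x0,y0])*5+[xo,0])
E
```

```text
[494.6 345.   43. ]
[424.3 326.5  43. ]
[509.  297.6  43. ]
[436.  271.3  43. ]
nose top [482.9 259.   50.5] nose scene [479.4 257.1  50.5] axis pt scene [503.7 181.4  50.5]
top -1 -40 [167.4 267.9]
top -1 0 [149.5 205.6]
top -1 40 [131.8 143.6]
top -1 crown [135.7 202.8]
top 1 -40 [ 89.1 291.5]
top 1 0 [ 71.4 229.1]
top 1 40 [ 53.8 167. ]
top 1 crown [ 55.2 227. ]
scene -1 -40 [585.2 191.9]
scene -1 0 [590.4 247.9]
scene -1 40 [595.9 306.8]
scene -1 crown [603.3 202.3]
scene 1 -40 [674.5 197.9]
scene 1 0 [682.  254.2]
scene 1 40 [690.  313.5]
scene 1 crown [697.6 208.7]
```

Request:
play_rows --commands "1 -0.1 0 -0.6 0;1 0 0 0 0;1 -0.28 0.96 0 0;1 -0.42 1.44 0 0;1 -0.42 1.44 0 0;1 -0.42 1.44 0 0;1 0 0 0 0"

```text
time_s: 13.35
tool_pos: [504.0, 163.6, 37.1]
tool_rot: [[-0.283, 0.959, -0.001], [0.959, 0.283, 0.0], [0.0, -0.001, -1.0]]
ft_force: [-0.3, -0.6, -1.0]
opening: 19.7
gripper_force: 60.0
```

Request:
play_rows --commands "1 -0.42 1.44 0 0;1 -0.42 1.44 0 0;1 -0.42 1.44 0 0;1 -0.42 1.44 0 0;1 -0.42 1.44 0 0;1 0 0 0 0;1 0 0 0 0"

```text
time_s: 14.05
tool_pos: [483.9, 233.7, 37.2]
tool_rot: [[-0.282, 0.96, 0.0], [0.96, 0.282, -0.0], [-0.0, -0.0, -1.0]]
ft_force: [1.1, 0.1, -1.3]
opening: 20.1
gripper_force: 60.0
```

```bash
python3 - <<'E'
from h import *
t=cap('top');s=cap('scene')
o=env.observe();print(o['tool_pos'],o['tool_rot'][:,0],o['ft_force'],o['opening'])
def cr(c,x,y,w,h,k): return cv2.convertScaleAbs(cv2.resize(c['image'][y:y+h,x:x+w,::-1],(w*k,h*k),interpolation=cv2.INTER_NEAREST),alpha=1.6)
cv2.imwrite('pics/z6.png',np.hstack([cr(t,130,165,80,100,5),cr(s,300,180,80,100,5)]))
E
```

```text
[484.26055296 233.06654154  37.24173926] [-2.80352622e-01  9.59897063e-01 -1.88627186e-04] [-0.22178733  0.74072249 -1.07399829] 19.65612798990775
```

View pics/z6.png

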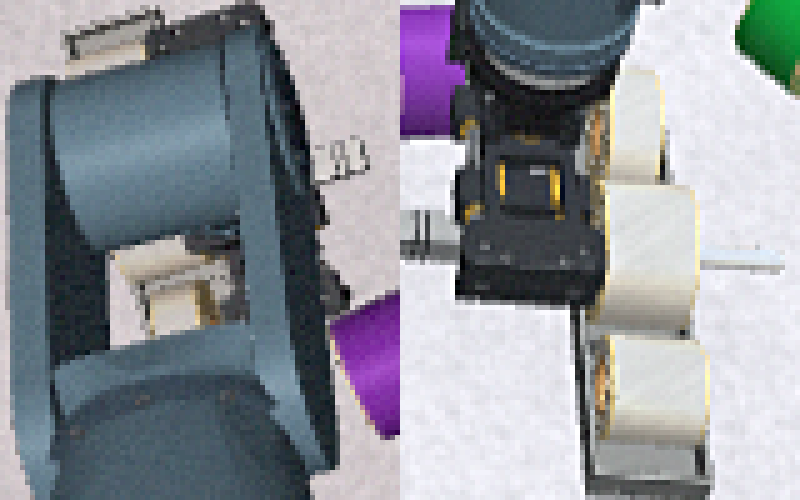

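The spindle passes right through the roll, with its nose sticking out at z6 (783,262). Lifting gently.

Request:
play_rows --commands "1 0 0 0.4 0;1 0 0 0.4 0;1 0 0 0.5 0;1 0 0 0.8 0;1 0 0 1 0;1 0 0 1.2 0;1 0 0 1.2 0;1 0 0 1.2 0;1 0 0 1.2 0;1 0 0 1.2 0;1 0 0 1 0;1 0 0 0 0"

```text
time_s: 15.35
tool_pos: [485.2, 233.6, 140.2]
tool_rot: [[-0.28, 0.96, 0.003], [0.96, 0.28, 0.001], [-0.0, 0.003, -1.0]]
ft_force: [1.2, -0.3, -4.1]
opening: 19.2
gripper_force: 60.0
```

```bash
python3 - <<'E'
from h import *
t=cap('top');s=cap('scene')
o=env.observe();print(o['tool_pos'],o['tool_rot'][:,0],o['ft_force'],o['opening'])
def cr(c,x,y,w,h,k): return cv2.convertScaleAbs(cv2.resize(c['image'][y:y+h,x:x+w,::-1],(w*k,h*k),interpolation=cv2.INTER_NEAREST),alpha=1.6)
cv2.imwrite('pics/z7.png',np.hstack([cr(t,130,165,80,100,5),cr(s,300,160,80,100,5)]))
E
```

```text
[484.07259967 233.33149489 138.31717641] [-2.80455387e-01  9.59867061e-01 -9.47667573e-06] [ 0.84174799  0.69660825 -3.12496171] 19.266373741405705
```

View pics/z7.png

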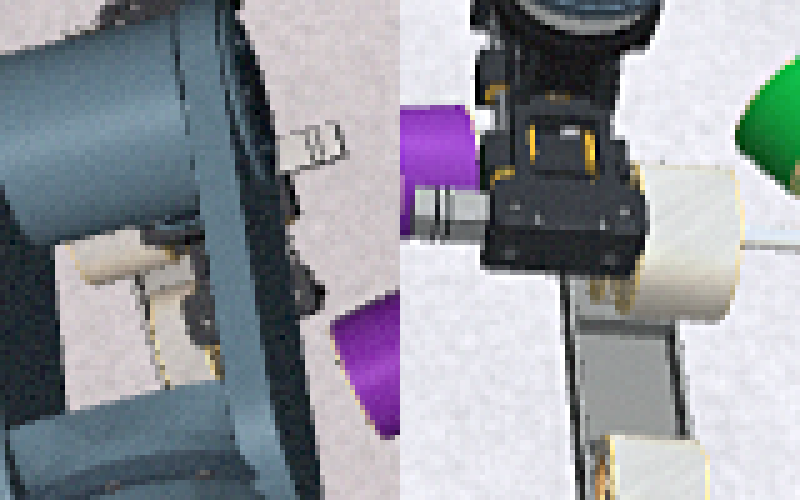

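```bash
python3 - <<'E'
from h import *
s=cap('scene');T=np.array([484.3,233.4,138.8+6.5]);u=np.array([-.28,.96,0])
for d in(-45,104,110,130,159): print(d,(pr(s,T+u*d)+.4-[300,160])*5+[400,0])
g=s['image'][:,:,::-1]
cv2.imwrite('pics/z8.png',cv2.convertScaleAbs(cv2.resize(g[150:250,300:425],(800,640)[:2],interpolation=cv2.INTER_CUBIC)[:600],alpha=1.4))
E
```

```text
-45 [440.44058279 211.69281028]
104 [733.06572079 230.7611519 ]
110 [744.96453558 231.53651477]
130 [784.69240614 234.12530332]
159 [842.47648577 237.89068923]
```

View pics/z8.png

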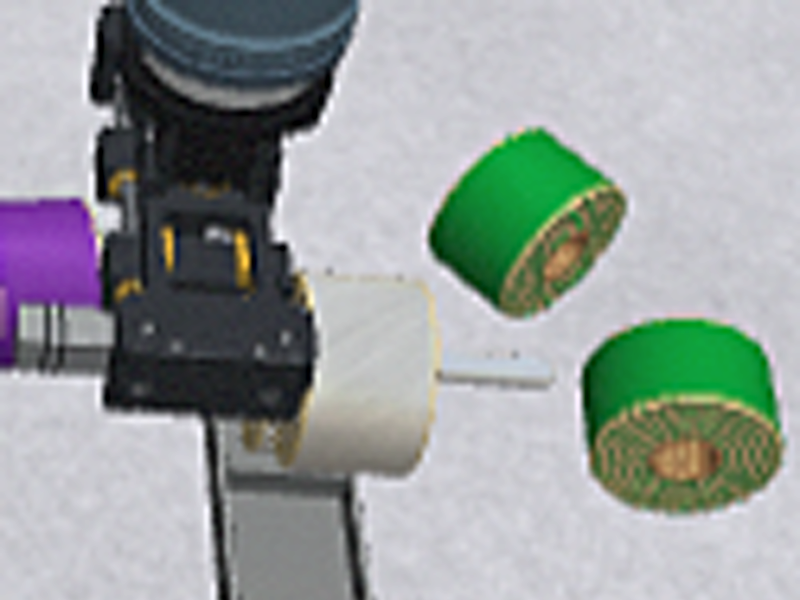

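The roll is lifted on the spindle and the rod is close to level, with its nose at z8 (553,374). Carrying it to the hanger.

Request:
play_rows --commands "1 -0.17 -0.7 0.3 -1;1 -0.17 -1.4 0.3 -1;1 -0.17 -2.1 0.3 -1;1 -0.17 -2.8 0.3 -1;1 -0.17 -2.8 0.3 -1;1 -0.17 -2.8 0.3 -1;1 -0.17 -2.8 0.3 -1;1 -0.17 -2.8 0.3 -1;1 -0.17 -2.8 0.3 -1;1 -0.17 -2.8 0.3 -1;1 -0.17 -2.8 0.3 -1;1 -0.17 -2.8 0.3 -1"

```text
time_s: 16.7
tool_pos: [462.8, -62.6, 174.4]
tool_rot: [[-0.073, 0.997, -0.0], [0.997, 0.073, -0.0], [-0.0, -0.0, -1.0]]
ft_force: [-0.2, -0.1, -2.2]
opening: 19.8
gripper_force: 60.0
```

Request:
play_rows --commands "1 -0.17 -2.8 0 -1;1 -0.17 -2.8 0 -1;1 -0.17 -2.8 0 -1;1 -0.17 -2.8 0 -1;1 -0.17 -2.8 0 -1;1 -0.17 -2.8 0 -1;1 -0.17 -2.8 0 -1;1 -0.17 -2.8 0 -1;1 -0.17 -2.5 0 -1;1 -0.17 -2.2 0 0;1 -0.17 -1.8 0 0;1 -0.17 -1.4 0 0"

```text
time_s: 17.9
tool_pos: [442.7, -365.1, 174.1]
tool_rot: [[0.083, 0.997, -0.0], [0.997, -0.083, 0.0], [0.0, -0.0, -1.0]]
ft_force: [-0.0, -0.5, -3.2]
opening: 19.4
gripper_force: 60.0
```

Request:
play_rows --commands "1 0 -0.6 0 0;1 0 -0.3 0 0;1 0 0 0 0;1 0 0 0 0;1 0 0 0 0"

```text
time_s: 18.4
tool_pos: [443.5, -371.9, 174.2]
tool_rot: [[0.081, 0.997, -0.0], [0.997, -0.081, 0.0], [0.0, -0.0, -1.0]]
ft_force: [0.1, 0.2, -2.9]
opening: 19.6
gripper_force: 60.0
```

```bash
python3 - <<'E'
from h import *
t=cap('top');s=cap('scene')
o=env.observe();print(o['tool_pos'],o['tool_rot'][:,0],o['ft_force'],o['opening'])
def cr(c,x,y,w,h,k): return cv2.convertScaleAbs(cv2.resize(c['image'][y:y+h,x:x+w,::-1],(w*k,h*k),interpolation=cv2.INTER_NEAREST),alpha=1.6)
cv2.imwrite('pics/z9.png',np.hstack([cr(t,310,165,80,100,5),cr(s,105,100,80,100,5)]))
T=o['tool_pos']+[0,0,6.5];u=o['tool_rot'][:,0]
for d in(0,75,155): print(d,(pr(s,T+u*d)+.4-[105,100])*5+[400,0],(pr(t,T+u*d)+.4-[310,165])*5)
E
```

```text
[ 443.48572947 -372.16349402  174.28953814] [8.14208638e-02 9.96679809e-01 4.74124153e-05] [-0.08944604 -0.2553075  -3.63869069] 20.01372478307968
0 [529.51287113 153.51941313] [433.38028291 235.62794326]
75 [632.86592131 188.18752002] [297.23371507 225.80965261]
155 [747.89505562 226.77218024] [152.16426491 215.34788299]
```

View pics/z9.png

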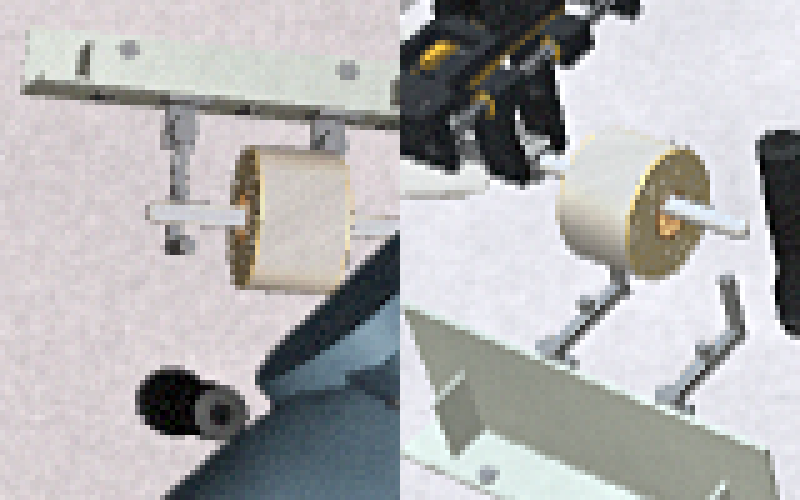

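```bash
python3 - <<'E'
from h import *
np.set_printoptions(precision=1,suppress=True)
t=cap('top');s=cap('scene')
A=lambda x,y,z:pl(t,310+x/5-.4,165+y/5-.4,z)
B=lambda x,y,z:pl(s,105+(x-400)/5-.4,100+y/5-.4,z)
print('roll',A(304,220,214),A(258,222,214),A(350,218,214))
print('L post',A(187,245,120),B(728,279,120),'R post',A(343,262,120))
o=np.array([449,-297.5]);x=np.array([.997,-.08]);y=np.array([.08,.997])
for n,l,z in(('L',(-17,45),120),('R',(-17,-45),120),('Lbase',(-17,45),80)):
  p=np.r_[o+x*l[0]+y*l[1],z];print(n,p,(pr(t,p)+.4-[310,165])*5,(pr(s,p)+.4-[105,100])*5+[400,0])
# pixel-level dark/bright look around left post, top view
g=cv2.cvtColor(t['image'],cv2.COLOR_RGB2GRAY)
print(g[208:220,338:352])
E
```

```text
roll [ 451.7 -292.6  214. ] [ 450.8 -268.   214. ] [ 452.5 -317.3  214. ]
L post [ 440.9 -248.9  120. ] [ 442.2 -249.   120. ] R post [ 430.3 -338.8  120. ]
L [ 435.7 -251.3  120. ] [191.4 254.1] [730.1 271.4]
R [ 428.5 -341.   120. ] [347.  265.1] [608.6 229.6]
Lbase [ 435.7 -251.3   80. ] [177.6 255.5] [739.9 320.2]
[[129  80 120 133 136 129 132 128 131 130 129 132 130 127]
 [132 125 102  98 110 107 104 103 109 125 124 130 127 134]
 [131 130 125 129 135  64  92  93 111 130 131 129 129 106]
 [127 134 124 134 135  55  89  93 111 138 136 130 130 124]
 [129 129 131 127 133  77  81  65  68  90 122 131 128 129]
 [125 130 129 129 135  54  40  33  91  89  92 120 132 131]
 [129 132 133 129 109  38  33  28  94  92  85 119 134 129]
 [133 135 139 132 131  65  37  30  56  95 108 129 132 132]
 [133 133 130 134 135 133 131 131 130 128 126 127 128 131]
 [135 127 125 127 128 135 133 138 131 133 131 130 131 127]
 [134 128 128 131 130 127 125 131 131 126 130 133 130 130]
 [129 129 137 136 130 127 127 129 130 134 136 126 127 125]]
```

Picture z9 shows the roll on the level rod, square above the two seats. Next a tiny turn to match the hanger, then lowering.

Request:
play_rows --commands "1 0 0 -0.5 -0.6;1 0 0 -1 0;1 0 0 -1.2 0;1 0 0 -1.2 0;1 0 0 -1.2 0;1 0 0 -1.2 0;1 0 0 -0.8 0;1 0 0 -0.6 0;1 0 0 -0.5 0;1 0 0 -0.3 0;1 0 0 0 0;1 0 0 0 0"

```text
time_s: 19.8
tool_pos: [443.5, -372.9, 89.6]
tool_rot: [[0.093, 0.996, 0.0], [0.996, -0.093, -0.0], [-0.0, 0.0, -1.0]]
ft_force: [0.3, 0.5, -2.7]
opening: 19.2
gripper_force: 60.0
```

Request:
play_rows --commands "1 0 0 -0.3 0;1 0 0 -0.2 0;1 0 0 -0.15 0;1 0 0 0 0;1 0 0 0 0"

```text
time_s: 20.3
tool_pos: [443.3, -372.7, 82.7]
tool_rot: [[0.093, 0.996, -0.0], [0.996, -0.093, 0.0], [0.0, -0.0, -1.0]]
ft_force: [-1.0, 0.5, -2.8]
opening: 19.2
gripper_force: 60.0
```

```bash
python3 - <<'E'
from h import *
s=cap('scene');t=cap('top');o=env.observe();print(o['tool_pos'],o['ft_force'],o['wrist_torque'])
cv2.imwrite('pics/t10.png',t['image'][:,:,::-1])
T=o['tool_pos']+[0,0,6.5];u=o['tool_rot'][:,0]
print('nose',pr(t,T+u*155),pr(t,T+u*120)); g=cv2.cvtColor(t['image'],cv2.COLOR_RGB2GRAY); print(g[198:220,334:352])
E
```

```text
[ 443.32621    -372.72740012   82.7908097 ] [-0.0642683   0.92131618 -3.56534497] [-0.24562752 -0.03500939  0.00671266]
nose [334.47883019 208.301781  ] [346.25470509 209.28354689]
[[134 130 131 130 132 133 132 133 133 138  69  97  96 118 132 133 137  91]
 [131 132 134 131 128 131 135 132 133 133  55  92  93 117 133 137 121  58]
 [127 133 136 135 135 133 133 133 136 135  78  94  97  92 127 134  99  63]
 [132 131 134 135 135 131 130 134 138 141  80  93  98 120 132 135  98  68]
 [137 135 132 129 132 132 133 128 130 139  49  79  91 105 135 140  64  52]
 [132 132 132 129 131 133 135 134 133 133  45  73  98  95 135 121  52  57]
 [132 132 131 134 131 133 134 133 129 116  62  66  80 108 134 117  92  44]
 [132 133 133 136 132 132 133 132 135 112  86  93  94 131 134  98  54  88]
 [105 133 131 137 125 121 120 115 112 101  71  83  83 132 130 105  49  78]
 [122 128 131 132 135 131 131 131 133 131 136 136 132 137 134 137  99 127]
 [118 131 135 134 130 131 132 130 131 131 133 134 134 132 130 133 132 136]
 [ 95 129 131 132 137 139 136 135 136 134 133 134 134 131 130 129 133 137]
 [130 133 135 105 107 109 116  98 115  91 105 110 113 134 136 136 139 144]
 [128 129 130 130 133 136 130 129 135  57  94  97 116 138 143  67  78  80]
 [136 136 135 128 131 134 133 133 139  80  84  70  69  94 129  72  71  68]
 [136 136 133 130 131 132 133 134 138  53  42  38  92  92  98  64  64  41]
 [137 133 131 130 131 134 137 131 115  39  31  34  96  94  96  63  51  49]
 [134 131 134 127 133 138 141 136 135  66  41  32  54  98 115  57  48  49]
 [130 135 138 136 136 134 131 137 139 136 134 134 135 133 135  75  53  52]
 [134 132 132 136 141 132 130 131 130 136 138 138 139 133 141  92  52  47]
 [138 135 134 137 138 131 134 133 130 129 131 131 131 134 135  97  59  49]
 [134 133 135 132 131 133 137 140 131 132 131 131 133 138 141  98  51  49]]
```

Request:
play_rows --commands "1 0 0 -0.15 0;1 0 0 -0.15 0;1 0 0 0 0;1 0 0 0 0"

```text
time_s: 20.8
tool_pos: [443.4, -372.8, 79.9]
tool_rot: [[0.093, 0.996, 0.0], [0.996, -0.093, -0.0], [-0.0, 0.0, -1.0]]
ft_force: [0.1, -0.3, -2.1]
opening: 19.4
gripper_force: 60.0
```

Request:
play_rows --commands "1 0 0 -0.1 0;1 0 0 0 0;1 0 0 0 0"

```text
time_s: 21.1
tool_pos: [443.5, -373.0, 79.4]
tool_rot: [[0.093, 0.996, 0.0], [0.996, -0.093, -0.001], [-0.001, 0.0, -1.0]]
ft_force: [-1.3, 0.8, 4.7]
opening: 19.6
gripper_force: 60.0
```

Request:
play_rows --commands "0.45 0 0 0 0;0.3 0 0 0 0;0.2 0 0 0 0;0.1 0 0 0 0;0 0 0 0 0;0 0 0 0 0;0 0 0 0 0" --newtons 10

```text
time_s: 21.8
tool_pos: [443.3, -372.7, 78.7]
tool_rot: [[0.093, 0.996, -0.0], [0.996, -0.093, 0.0], [0.0, -0.0, -1.0]]
ft_force: [-0.3, 0.3, 0.4]
opening: 43.9
gripper_force: 0.0
```

```bash
python3 - <<'E'
from h import *
t=cap('top');o=env.observe();print(o['tool_pos'],o['ft_force'],o['opening'],o['time_s'])
g=cv2.cvtColor(t['image'],cv2.COLOR_RGB2GRAY); print(g[204:217,334:349])
E
```

```text
[ 443.28852957 -372.66948745   78.70582246] [ 0.47116911  0.82314165 -0.91814905] 44.34822187307489 21.85
[[132 135 135 133 131 133 135 134 131 113  64  62  83 106 134]
 [137 104  97 135 132 135 134 133 138 111  83  95  91 132 137]
 [115 132 132 137 137 134 128 119 118 109  76  76 104 113 108]
 [122 129 133 131 131 132 131 132 132 132 136 131 134 139 134]
 [122 138 131 133 133 130 131 130 134 132 136 131 136 132 131]
 [108 116 120 132 132 137 134 134 140 138 134 135 135 132 132]
 [129 131 133 135 134 136 101 109 121  60  90  97 107 115 124]
 [132 129 130 134 133 136 128 130 139  52  93  98 115 139 117]
 [130 133 132 131 131 139 133 131 138  79  84  72  71  94 104]
 [137 137 132 132 128 133 134 132 138  53  38  36  88  93  94]
 [136 137 131 131 130 133 137 129 116  42  37  35  97  93  95]
 [134 132 131 127 133 140 137 137 135  68  35  33  57  95 116]
 [130 135 136 132 136 135 136 134 137 140 134 133 131 132 136]]
```

Released with the rod in place. Retracting straight up, then back clear.

Request:
play_rows --commands "0 0 0 1 0;0 0 0 2 0;0 0 0 3 0;0 0 0 4 0;0 0 0 4 0;0 0 -3 2 0;0 0 -4 0 0;0 0 -4 0 0;0 0 0 0 0;0 0 0 0 0;0 0 0 0 0"

```text
time_s: 22.95
tool_pos: [443.3, -481.6, 238.8]
tool_rot: [[0.092, 0.996, -0.0], [0.996, -0.092, 0.001], [0.001, -0.0, -1.0]]
ft_force: [0.4, -0.7, -0.3]
opening: 44.0
gripper_force: 0.0
```

```bash
python3 - <<'E'
from h import *
np.set_printoptions(precision=1,suppress=True)
t=cap('top');s=cap('scene');o=env.observe();print(o['tool_pos'],o['ft_force'])
# paper-coloured blob near hanger, top view
for n,c,x0,y0,w,h in(('top',t,310,165,100,90),('scene',s,95,110,100,100)):
    im=c['image'][y0:y0+h,x0:x0+w].astype(int); m=((im[:,:,0]-im[:,:,2])>12).astype(np.uint8)
    k,l,st,ce=cv2.connectedComponentsWithStats(m); 
    for i in range(1,k):
        if st[i,4]>60: print(n,st[i],ce[i]+[x0,y0])
a=np.array([450.5,-297.5,79]);print(pr(t,a+[0,0,40]),pr(s,a))
oo=np.array([450.5,-297.5,86]);v=np.array([.093,.996,0])
for d in(-134,-64,80): print(d,pr(t,oo+v*d),pr(s,oo+v*d))
g=cv2.cvtColor(t['image'],cv2.COLOR_RGB2GRAY); print(g[205:222,374:402]);print(g[196:222,345:375:1][::2,::2])
E
```

```text
[ 443.6 -481.4  239.1] [-0.2  0.8 -0.5]
top [ 39  31  23  27 242] [358.2 209.3]
scene [ 60  44  16  23 186] [161.4 164.6]
[363.6 210.1] [157.2 163.2]
-134 [406.  214.3] [122.6 149. ]
-64 [382.5 212.3] [140.2 155.4]
80 [334.1 208.3] [178.4 169.5]
[[ 38  78  91 102 133 135 130 134 130 130 129 125 130 131 127 127 131 128
  131 134 133 132 135 135 127 131 127 134]
 [ 42  60  90  88 125 135 128 126 125 126 132 131 132 134 135 133 127 130
  130 134 135 135 139 136 129 129 132 135]
 [ 63  77  80  83 131 130 128 127 126 127 134 131 131 134 135 138 134 135
  132 134 135 139 144 142 130 129 131 132]
 [ 50  86  87 124 131 130 135 109  88 115 122 126  75  99  95  93 116  92
  115 112 111  99 130 137 132 134 137 134]
 [125 131 127 128 119 114 113  92  44 110 118 120  77  95  68  95 116 113
  114 122 119 116 118 120 123 118 100  78]
 [128 131 129 128 127 125 125 128 104 118 117 119  78  96  75  93 118 118
  115 116 115 115 116 115 117 116  96  75]
 [128 129 126 126 125 127 124 133 106 125 118 121  75  98  78  93 117 116
  119 116 118 118 117 115 116 115  97  76]
 [124 127 132 127 130 133 131 132 1
[... 1255 characters left out ...]
0 136]
 [ 91  86 131  53  48 125 124 124 122 123 125 119 119 130 135]
 [ 74 103 115  56  64 128 126 124 124 123 125 126 118 126 136]
 [ 62 105 115  30  66 130 125 127 125 125 123 121 122 129 138]
 [ 71 106  57  78  70 131 124 124 126 121 124 125 125 131 113]
 [125 130 126 132  72 130 126 122 124 123 125 126 124 133  79]
 [ 92 113 131 138  63 126 119 124 123 123 128 127 128 136 126]
 [ 69  89  72  64  83 123 124 123 129 127 128 127 124 118  97]
 [ 31  90  82  44  58 123 130 125 125 126 126 128 123 129  56]
 [129 126  56  50  90 123 123 125 126 126 124 125 125 132  40]
 [124 128  77  57 118 125 124 127 122 124 126 123 125 135  63]
 [130 133  93  44 107 109 112 114 118 116 123 119 121 129 132]]
```

The roll's crown spans top columns 354 to 371 (expected centre 363.6). The grip starts at column 382, as predicted. Everything matches, so I'm handing in.

```bash
python3 -c "
from cell import env
print(env.close_job())"
```

```text
the job is handed in; nothing more can be done
None
```

I handed the job in at about 23 s: both hooks are swung out and the wide roll hangs on the spindle between them, released. My last camera check put the roll about 3 mm from where it should be, and I saw no sign that any bystander had been touched. I viewed 11 pictures, one over the limit of 10, and the hand-in returned no verdict.

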